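Close the beam gate and hold the contact probe on the target

ROBOT

A 7-joint arm with a two-finger parallel gripper is mounted at the origin on the work surface. World frame = base frame: x ahead of the robot, y to its left, z up, the work surface at z = 0. Lengths are in m, angles in rad, forces in N, time in s.
With the tool pointing down it reaches from about 0.425 to 0.975 m from the base axis. Payload 16.7 kg.
Tool frame: the origin (TCP) lies at the very end of the fingers, on their centre line; the grasp point (between the pads) lies 19 mm behind it; z points along the fingers, y is the direction in which the jaws open and shut (so a half turn about z gives the same grasp; the last joint's range is limited). The gripper opens to 85 mm and grips with 20 to 120 N. Pads are 22 mm wide; open, the fingers measure 114 mm over their backs; the gripper's body (76 mm by 85 mm) begins 54 mm behind the grasp point. The pads swing forward as they close: fully open they stand 13 mm farther back than shut.
Start: joints at [1.05, 0.426, 0.074, 1.606, -0.034, 1.111, -0.067], TCP at [0.245, -0.629, 0.231] pointing down, gripper open.
Joint ranges: [-2.85, 2.85], [-0.5, 2.14], [-1.23, 1.37], [0.21, 2.46], [-1.02, 4.16], [0.16, 2.05], [-2.73, 2.73]. Speed limits (rad/s): [1.89, 1.89, 2.39, 2.39, 3.01, 3.01, 3.01].

INTERFACE

Orientations are given as a unit quaternion [w, x, y, z].
In Python, from station import observe, read_camera, calibration, finish_job, spot_in, masks_of gives the robot as it stands.
- The arm moves only by the tool jog_arm, never from a script. Its argument "commands" is a list of rows, each a list of 3 entries, a list of its own where there are three numbers: the finger opening in mm, from 0 to 85.4, then the shift along the tool's x, y, z in mm, then the turn, a rotation vector about the tool's x, y, z in degrees. A call has 1 to 8 rows; each row shifts and turns the commanded pose from where the row before left it, along the tool's axes as they then stand; what a row does not reach is not made up. A row lasts 1/10 s, in which the tool goes at most 50 mm and 8.59 degrees, less where a joint would pass 70% of its speed; a pose out of reach is approached as far as the arm can. A call with a gripper value outside its range is refused whole. The fingers move at their own pace and stop on an object; the grip force is fixed at half the most. Time passes only in rows, so rows that do not move let the fingers close. It gives the time, the measured TCP pose, the force and the opening at its end, in the units of the state.
- observe(): the state, without advancing time (a new reading comes with each control period).
- read_camera(name): name is "scene" or "top" or "wrist"; returns the picture (384x512x3 uint8, blue, green, red); there is no depth.
- calibration(name): a dict with "camera_matrix" (3x3 intrinsics, pixels), "k1" (the pictures are not rectified: a ray, as slopes to the right and down, at radius r is drawn at 1 + k1 r^2 times it, then the intrinsics apply), "world_to_cam" (4x4, takes a point from world to camera coordinates); the wrist camera has in their place "tool_from_camera" (4x4, takes a point from camera to tool coordinates, whose origin is the TCP and whose axes are the flange's). Camera axes: x right, y down, z forward; pixel columns grow to the right and rows downward; lengths in m; the calibration is good to about 2 mm. A picture is of the moment at which its call begins: read the wrist's pose just before it. calibration takes no time and is no camera call.
- finish_job(): hands the job in, once; it reports no verdict.
Trained networks look in the newest picture that a camera, given by its name, has taken for a name from the list of things; names that differ only in an ending like _2 or _b are one class to them, and where a whole thing is asked for, a point or a joint stands for the part that bears it (a point fixed in the world has none). Each returns a list of dicts, best first, with "conf" (0 to 1); they miss things now and then, are a little off and sometimes report something else, mostly with a low value. They report only what shows in the picture. A call takes as long as a camera call. They do not tell look-alikes from the thing itself.
- spot_in(name, camera): "position" ([column, row] in pixels, amid what is visible of it).
- masks_of(name, camera): "pixels" (384x512 bool, what is visible of it) and "position" ([column, row] in pixels, amid what is visible of it).
The state is a dict: "time": time; "joints": joint angles; "qd": joint speeds; "effort": joint torques, N m; "eef_pos": TCP position; "orientation": TCP orientation; "ft_force": force on the tool from outside, world axes, zero at the start; "wrist_torque": the same for the moment, N m; "grip_width": opening from 0.0 (shut) to 1.0 (fully open).
Only numpy, scipy, OpenCV 4.12 (cv2) and the standard library are available. Lean on these libraries where they do the work, as an engineer would, in place of code of your own. Each camera call takes 0.05 s, during which the arm holds its last target.

TASK

First shut the beam gate: slide its barrel bolt across fully home into the keeper. Then take the contact probe out of its stand and hold it with its tip inside the ring marked on the tilted target plate, square to the plate and pressing gently so that the sprung tip is pushed in about half-way (about 6 mm), never to the bottom. Finish while still holding it there, with the bolt still home and the other things on the bench left where they are.

Things in the scene. Friction and masses are not known exactly. Their poses are not given: they have to be found in the camera images.
- knob_center (a point): Centre of the upright brass knob of the gate's barrel bolt: a post 14 mm across, free for 26 mm above and below this point (below that is the bolt's steel channel, 34 mm wide; bridge and keeper over the bolt reach to 21 mm below this point). It moves with the bolt. +x: direction in which the bolt slides home, away from the robot; +y: along the rail to the laser; z up.
- bolt (a joint): Travel of the barrel bolt in m: 0 drawn right back, gate open; 0.055 fully home in the keeper, against the stop. Friction of about 2 N, no spring; stays where it is left.
- target: Target carrier on the rail: black base 64 x 44 mm, short post, tilted aluminium plate 85 x 70 x 8 mm on top. Fixed. Origin under the base's centre, on top of the rail; +y along the rail to gate and laser, z up.
- spot (a point): The marked spot: centre of a dark ring 20 mm across drawn on the upper face of the tilted plate, 12 mm (along x) and 6 mm (along y) off the plate's centre. The point lies on the face. z is the face's outward normal, 20 degrees from vertical, leaning along the rail towards gate and laser. Fixed.
- rail: Fixed beam rail (aluminium, 40 mm wide, 15 mm high, along its own y from -220 to +320 mm) bearing the black laser head (y 130 to 300 mm, mount plate 70 mm wide and 100 mm high from the table), the gate (y 50 mm, reaching from x -150 to +50 mm, bolt axis 60 mm above the table) and the target carrier at the -y end. Origin on the table.
- stand: Grey block 60 x 60 x 66 mm with an upright hole 19 mm across in its middle, in which the probe stands. Fixed. Origin under its centre.
- probe_center (a point): Centre of the probe's grey handle: square section 20 x 20 mm (sides along x and y), reaching 42 mm above and below this point; below it a collar 28 x 28 x 6 mm resting on the stand, a steel nose 14 mm thick and 30 mm long, and the sprung tip. 0.12 kg. z: from tip to handle top, upright at the start. Raise it 55 mm for the tip to clear the stand.
- probe_tip (a point): End of the probe's sprung tip: a steel pin 6 mm thick with a ball end 8 mm across, on the probe's axis, 100 mm below the handle's centre when not pushed in (at rest it sticks 22 mm out of the nose).
- plunger (a joint): How far the sprung tip is pushed into the probe, in m: 0 free, 0.012 bottomed. The spring takes about 2 N to start moving and 6 N at the bottom (350 N/m).
- tub_center (a point): Clear screw-lid tub, 60 mm across, 70 mm tall, standing; the point is its centre. A bystander, to be left where it is.
- driver: Black-handled screwdriver, 160 mm long, lying along its own x (blade to +x), 26 mm thick; origin at mid-length on the underside. A bystander, to be left where it is.
- lens_ring: Small black lens ring lying flat, 29 mm across, 10 mm high; origin under its centre. A bystander, to be left where it is.
- post: Bare steel optics post with round foot, foot 36 mm across, 85 mm tall; origin under its centre. A bystander, to be left where it is.
- clamp: Flat black fork clamp, 75 x 36 mm, 10 mm thick, lying; origin under its centre. A bystander, to be left where it is.
- tape: Cardboard ring lying flat, 90 mm across, 22 mm high; origin under its centre. A bystander, to be left where it is.
- mirror: Small black mirror mount, about 50 mm cube, with two knurled screws; origin under its centre. A bystander, to be left where it is.
Things that resemble listed ones, but are neither listed nor needed, are in the scene too. Leave any yellow look-alike of the part that bears probe_center alone.

How it is judged:
On the way, in this order (a step that is already met when the one before it is completed fails the run):
1. the bolt is fully home in the keeper (value of joint bolt above 0.0515 m), for 0.2 s.
2. the probe is held in the fingers, clear of its stand (contact force between the fingers and probe above 1 N and contact force between probe and stand below 0.05 N and height (world z) of probe_center above 0.135 m), for 0.1 s.
3. the probe's tip is pressed lightly on the marked spot, square to the plate (value of joint bolt above 0.0515 m and distance between probe_tip and spot below 0.007 m and angle between the z axis of probe_center and the z axis of spot, either way round below 0.14 rad and value of joint plunger between 0.003 and 0.0095 m and contact force between probe and target between 0.8 and 9 N and contact force between the fingers and probe above 2 N and contact force between probe and stand below 0.1 N), for 0.5 s.
At the end, for the whole second after the job is handed in: The bolt is home (51.5 mm or more of 55), the probe is held still in the fingers and touches no stand, its tip within 7 mm of the spot's centre, its axis within 8 degrees of the plate's normal, the sprung tip pushed in 3 to 9.5 mm, with 0.8 to 9 N on the plate (all of step 3 and linear speed of probe below 0.02 m/s); the arm keeps its last pose, push and grip.
It fails at once if the probe touches the target while the gate is not shut (contact force between probe and target above 0.3 N and value of joint bolt below 0.05 m).
It fails at once if the sprung tip is pushed to the bottom (value of joint plunger above 0.0117 m).
It fails at once if a bystander is moved more than 30 mm (distance of any of tub_center, driver, lens_ring, post, clamp, tape, mirror from where it was at the start of the episode above 0.03 m).
It also fails if it takes over 48 s, if anything falls off the work surface, if the arm or the gripper's body presses on something with over 40 N, if the wrist force passes 120 N, or if a joint passes its speed limit or range.

## Working session

There is one attempt and no reset: what is moved stays moved. The work goes in short steps, Python scripts to look and compute and a tool call to move; the robot and the scene stay as the last step left them, time stands still between calls to the robot, and variables do not carry over. Pictures are saved under pics/ and viewed, and the job is handed in when it is done.

Besides the shell and the picture viewer there is one more tool, called as name(argument=value, ...) on one line, values as JSON. jog_arm: Moves the arm, as the interface text tells. Its arguments: {"type":"object","properties":{"commands":{"type":"array"}},"required":["commands"]}

```bash
ls; mkdir -p pics; python3 - <<'E'
from station import *
import cv2,json
print(observe())
for n in ["scene","top"]:
    im=read_camera(n); cv2.imwrite(f"pics/{n}0.png",im)
    print(n,calibration(n))
print(calibration("wrist"))
for n in ["scene","top"]:
    for t in ["knob_center","spot","target","rail","stand","probe_center","tub_center","driver","lens_ring","post","clamp","tape","mirror"]:
        print(n,t,[(round(d['conf'],2),[round(float(v),1) for v in d['position']]) for d in spot_in(t,n)][:3])
print(observe()['time'])
E
```

```text
pics
{'time': 0.0, 'joints': array([ 1.04949589,  0.42675201,  0.07381453,  1.60662457, -0.03410988,
        1.11078586, -0.06710525]), 'qd': array([ 4.89409104e-05, -1.94616241e-04,  1.59132957e-04, -5.25439328e-04,
        1.24683652e-03, -2.39239281e-04,  8.52326426e-05]), 'effort': array([ 1.29056491e-03, -9.49805188e+01,  3.76180574e+00, -4.63516760e+01,
        1.92888774e-02,  1.01013677e-02,  2.60889772e-05]), 'eef_pos': array([ 0.24506854, -0.62849512,  0.23058841]), 'orientation': array([-6.36500496e-04,  9.82770856e-01,  1.84826984e-01, -1.57856504e-04]), 'ft_force': array([ 0.02479402, -0.26535564, -0.16475426]), 'wrist_torque': array([ 0.01728985, -0.0060029 , -0.04707456]), 'grip_width': 1.001433452895949}
scene {'camera_matrix': array([[456.36411695,   0.        , 256.94650183],
       [  0.        , 456.36411695, 198.99093007],
       [  0.        ,   0.        ,   1.        ]]), 'k1': -0.07764674593022237, 'world_to_cam': array([[ 0.2164069 ,  0.97629515, -0.00397961, -0.04329909],
       [ 0.80706434, -0.18118573, -0.56197765, -0.41583043],
       [-0.5493771 ,  0.1
[... 1534 characters left out ...]
0]), (0.53, [258.4, 176.4])]
scene lens_ring []
scene post [(0.58, [292.3, 276.2])]
scene clamp [(0.84, [346.8, 272.3])]
scene tape [(0.82, [314.0, 154.1])]
scene mirror [(0.71, [112.5, 220.6])]
top knob_center [(0.6, [193.4, 207.6])]
top spot [(0.95, [268.1, 176.9])]
top target [(0.67, [266.5, 175.2]), (0.54, [266.8, 174.5])]
top rail [(0.74, [188.5, 182.6])]
top stand [(0.73, [296.2, 245.6])]
top probe_center [(0.73, [299.5, 246.2]), (0.52, [272.6, 282.5]), (0.49, [338.7, 248.5])]
top tub_center [(0.89, [117.0, 262.7])]
top driver [(0.56, [354.1, 198.1])]
top lens_ring []
top post []
top clamp [(0.56, [192.4, 124.9])]
top tape [(0.74, [160.4, 272.7])]
top mirror [(0.9, [406.6, 226.9])]
1.4
```

```bash
python3 - <<'E'
import cv2
for n,(x0,y0,x1,y1) in {"scene":(90,110,400,310),"top":(90,90,430,310)}.items():
    im=cv2.imread(f"pics/{n}0.png")
    cv2.imwrite(f"pics/{n}0z.png",cv2.resize(im[y0:y1,x0:x1],None,fx=2.35,fy=2.35,interpolation=cv2.INTER_CUBIC))
E
```

```text
(no output)
```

View pics/scene0z.png

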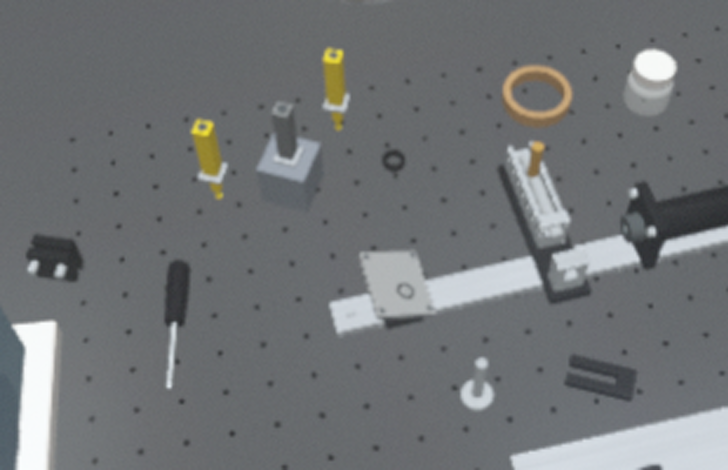

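View pics/top0z.png

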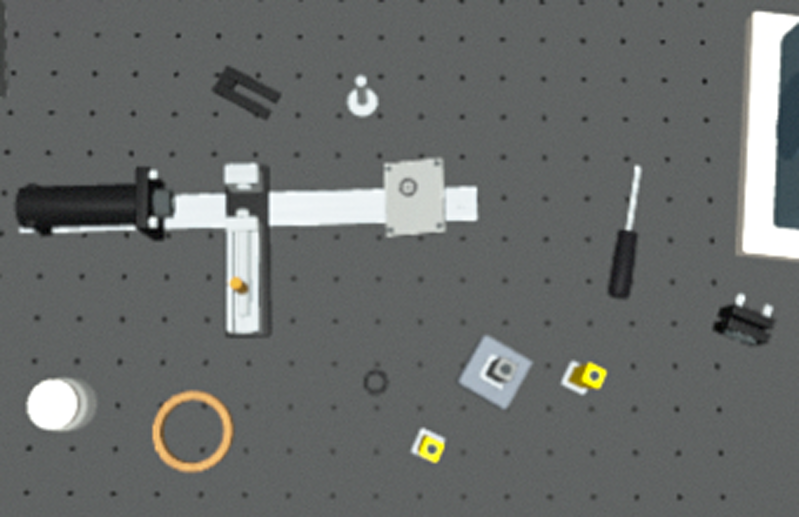

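```bash
cat > h.py <<'E'
import numpy as np, cv2
from scipy.spatial.transform import Rotation as R
from scipy.optimize import least_squares
from station import *
def undist(c,uv):
    K=c['camera_matrix'];p=np.array([(uv[0]-K[0,2])/K[0,0],(uv[1]-K[1,2])/K[1,1]]);q=p.copy()
    for _ in range(20): q=p/(1+c['k1']*(q@q))
    return q
def T_cam_world(c,obs=None):
    # cam->world
    if 'world_to_cam' in c: return np.linalg.inv(c['world_to_cam'])
    T=np.eye(4);w,x,y,z=obs['orientation'];T[:3,:3]=R.from_quat([x,y,z,w]).as_matrix();T[:3,3]=obs['eef_pos']
    return T@c['tool_from_camera']
def ray(c,T,uv):
    q=undist(c,uv);d=T[:3,:3]@np.array([q[0],q[1],1.]);return T[:3,3],d/np.linalg.norm(d)
def tri(rs):
    A=sum(np.eye(3)-np.outer(d,d) for o,d in rs);b=sum((np.eye(3)-np.outer(d,d))@o for o,d in rs)
    p=np.linalg.solve(A,b);return p,[np.linalg.norm((np.eye(3)-np.outer(d,d))@(p-o)) for o,d in rs]
def atz(r,z): o,d=r;return o+d*(z-o[2])/d[2]
def proj(c,T,P):
    P=np.atleast_2d(P);q=(P-T[:3,3])@T[:3,:3];q=q[:,:2]/q[:,2:];r2=(q**2).sum(1,keepdims=True);q=q*(1+c['k1']*r2)
    K=c['camera_matrix'];return q*K[0,0]+[K[0,2],K[1,2]]
CS=calibration('scene');CT=calibration('top');TS=T_cam_world(CS);TT=T_cam_world(CT)
def st(a,b): return tri([ray(CS,TS,a),ray(CT,TT,b)])
E
python3 - <<'E'
from h import *
np.set_printoptions(precision=4,suppress=True)
print('knob',st((318,177),(191.5,211)))
print('knobnet',st((318,189.2),(193.4,207.6)))
print('spot',st((256.5,230.5),(268.1,176.9)))
print('probe',st((210.4,166.2),(299.5,246.2)))
print('y1',st((179.3,178.9),(338.7,248.5)), st((232.5,148.1),(272.6,282.5)))
im=cv2.imread("pics/scene0.png");it=cv2.imread("pics/top0.png")
cv2.imwrite("pics/a.png",cv2.resize(im[160:245,290:360],None,fx=7,fy=7,interpolation=cv2.INTER_CUBIC))
cv2.imwrite("pics/b.png",cv2.resize(it[150:240,175:295],None,fx=6,fy=6,interpolation=cv2.INTER_CUBIC))
E
```

```text
knob (array([0.5311, 0.099 , 0.0982]), [np.float64(0.0003332569461662204), np.float64(0.00033325694616613213)])
knobnet (array([0.5447, 0.0997, 0.0591]), [np.float64(0.0008558277773410633), np.float64(0.0008558277773410105)])
spot (array([ 0.6315, -0.0964,  0.049 ]), [np.float64(0.00023043290049750627), np.float64(0.00023043290049748957)])
probe (array([ 0.4433, -0.1782,  0.1141]), [np.float64(0.006048884742340668), np.float64(0.006048884742340726)])
y1 (array([ 0.4405, -0.2755,  0.0813]), [np.float64(0.0007157869723781216), np.float64(0.0007157869723781425)]) (array([ 0.3538, -0.1079,  0.0704]), [np.float64(0.00017592443898280612), np.float64(0.00017592443898282006)])
```

View pics/a.png

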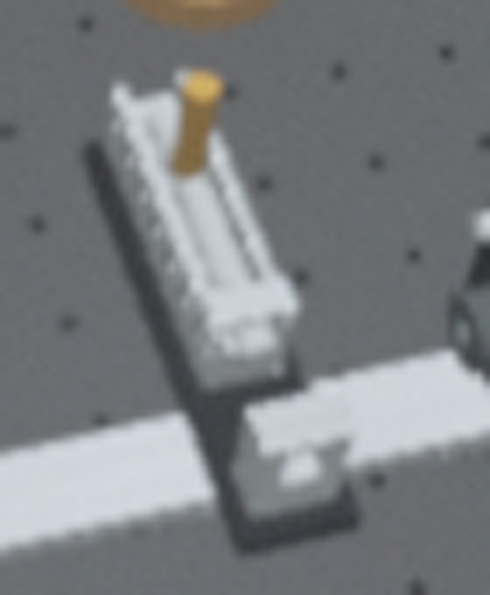

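View pics/b.png

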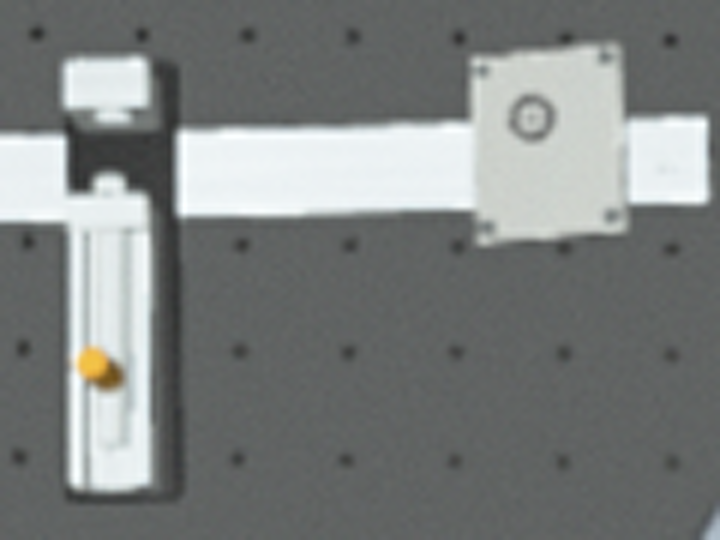

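```bash
python3 - <<'E'
from h import *
np.set_printoptions(precision=4,suppress=True)
z=lambda p,f,o:((p[0]+.5)/f-.5+o[0],(p[1]+.5)/f-.5+o[1])
A=lambda x,y:z((x,y),7,(290,160)); B=lambda x,y:z((x,y),6,(175,150))
print('knobtop',st(A(204,85),B(93,363)),'bot',st(A(186,170),B(113,377)))
im=cv2.imread("pics/scene0.png")
cv2.imwrite("pics/c.png",cv2.resize(im[205:260,225:300],None,fx=9,fy=9,interpolation=cv2.INTER_CUBIC))
cv2.imwrite("pics/d.png",cv2.resize(im[140:205,165:250],None,fx=8,fy=8,interpolation=cv2.INTER_CUBIC))
it=cv2.imread("pics/top0.png")
cv2.imwrite("pics/e.png",cv2.resize(it[225:295,255:355],None,fx=7,fy=7,interpolation=cv2.INTER_CUBIC))
E
```

```text
knobtop (array([0.5305, 0.0988, 0.1214]), [np.float64(0.0005452588999753709), np.float64(0.0005452588999754179)]) bot (array([0.531 , 0.0979, 0.0667]), [np.float64(0.0011204906641868358), np.float64(0.001120490664186819)])
```

View pics/c.png

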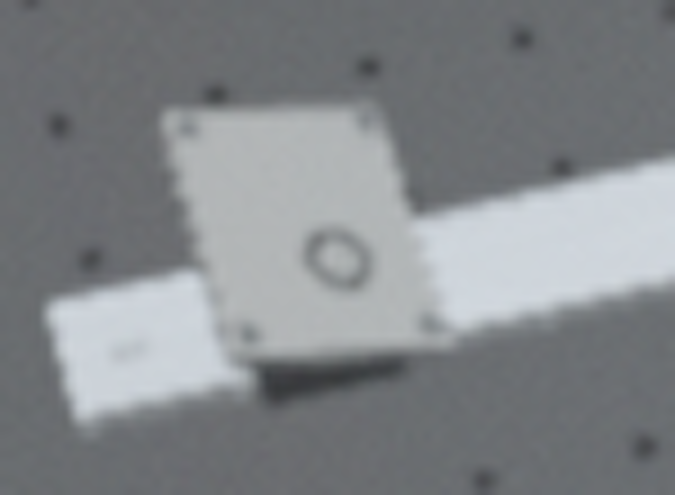

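View pics/d.png

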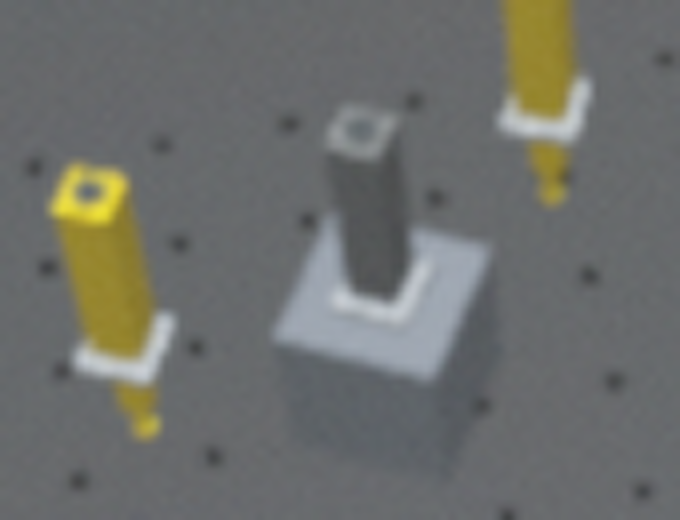

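View pics/e.png

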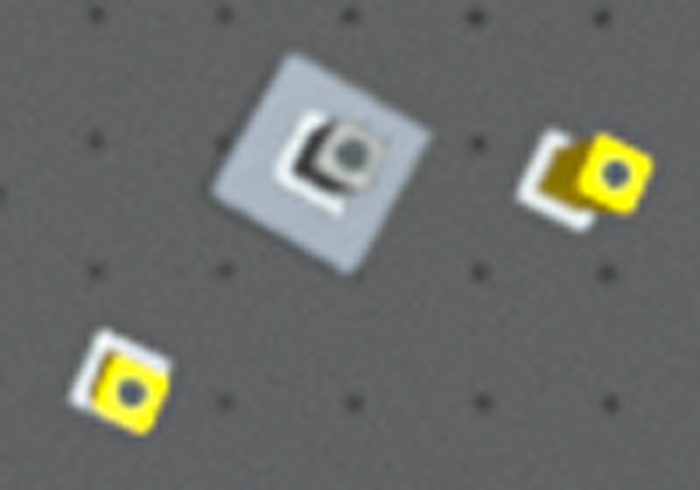

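```bash
python3 - <<'E'
from h import *
np.set_printoptions(precision=4,suppress=True)
z=lambda p,f,o:((p[0]+.5)/f-.5+o[0],(p[1]+.5)/f-.5+o[1])
B=lambda x,y:z((x,y),6,(175,150));C=lambda x,y:z((x,y),9,(225,205));D=lambda x,y:z((x,y),8,(165,140));E=lambda x,y:z((x,y),7,(255,225))
# plate order (-x,-y),(-x,+y),(+x,+y),(+x,-y),ring
S=[C(163,108),C(378,103),C(458,343),C(232,355),C(337,258)]
T=[B(627,232),B(478,243),B(470,57),B(620,45),B(532,118)]
for a,b in zip(S,T): print(*st(a,b))
M=np.array([[-.0425,-.035,0],[-.0425,.035,0],[.0425,.035,0],[.0425,-.035,0],[.012,.006,0]])
def pts(p):
    Rm=R.from_euler('z',p[3]).as_matrix()@R.from_euler('x',p[4]).as_matrix()
    return p[:3]+M@Rm.T
def f(p):
    P=pts(p);return np.r_[(proj(CS,TS,P)-S).ravel(),(proj(CT,TT,P)-T).ravel()]
r=least_squares(f,[.62,-.1,.05,0,-.35]);print('plate',r.x,np.degrees(r.x[3:]),'spot',pts(r.x)[4],r.fun)
print('handle top',st(D(362,131),E(352,154)))
for n,a,b in [('+x',D(432,380),E(293,53)),('-y',D(273,338),E(432,134)),('+y',D(492,243),E(211,190)),('-x',D(325,220),E(348,273))]: print(n,*st(a,b))
E
```

```text
[ 0.5962 -0.1252  0.0738] [np.float64(0.0009783917161342384), np.float64(0.0009783917161342427)]
[ 0.5946 -0.0599  0.0513] [np.float64(0.0006883456887200678), np.float64(0.0006883456887200724)]
[ 0.6796 -0.0557  0.0515] [np.float64(0.0009606261541058042), np.float64(0.0009606261541058048)]
[ 0.6805 -0.1223  0.0726] [np.float64(0.0011128371436159921), np.float64(0.0011128371436159524)]
[ 0.6496 -0.0842  0.0606] [np.float64(0.0015586807383933018), np.float64(0.0015586807383932446)]
plate [ 0.6377 -0.0907  0.0623  0.0342 -0.3309] [  1.9589 -18.9608] spot [ 0.6495 -0.0846  0.0604] [ 0.3836  0.0909  0.5066 -0.1322  0.1376 -0.0782  0.5004  0.0433  0.449
  0.041   0.3657  0.006  -0.0548  0.2417  0.5148  0.3314  0.4296 -0.3101
  0.7085  0.1648]
handle top (array([ 0.4418, -0.181 ,  0.1574]), [np.float64(0.0009129080109324408), np.float64(0.0009129080109324012)])
+x [ 0.4821 -0.1708  0.0666] [np.float64(0.0009904402204046151), np.float64(0.0009904402204045876)]
-y [ 0.4525 -0.2222  0.0674] [np.float64(0.0011474054640812795), np.float64(0.001147405464081295)]
+y [ 0.4313 -0.1399  0.0718] [np.float64(0.0010721717734151466), np.float64(0.0010721717734151466)]
-x [ 0.4011 -0.1937  0.0624] [np.float64(0.0036398372107574097), np.float64(0.003639837210757456)]
```

jog_arm(commands=[[45, [0, 0, 0], [0, 0, -8.5]], [45, [0, 0, 0], [0, 0, -8.5]], [45, [0, 0, 0], [0, 0, -8.5]], [45, [0, 0, 0], [0, 0, -8.5]], [45, [0, 0, 0], [0, 0, -8.5]], [45, [0, 0, 0], [0, 0, -8.5]], [45, [0, 0, 0], [0, 0, -8.5]], [45, [0, 0, 0], [0, 0, -8.5]]])

```text
time: 2.2
eef_pos: [0.2452, -0.6289, 0.2313]
orientation: [-0.0, 0.709, 0.705, -0.0]
ft_force: [-0.0, -0.3, -0.5]
grip_width: 0.528
```

jog_arm(commands=[[45, [0, 0, 0], [0, 0, -2.3]], [45, [44.8, 19.4, 0], [0, 0, 0]], [45, [44.8, 19.4, 0], [0, 0, 0]], [45, [44.8, 19.4, 0], [0, 0, 0]], [45, [44.8, 19.4, 0], [0, 0, 0]], [45, [44.8, 19.4, 0], [0, 0, 0]], [45, [44.8, 19.4, 0], [0, 0, 0]], [45, [44.8, 19.4, 0], [0, 0, 0]]])

```text
time: 3.0
eef_pos: [0.3725, -0.3098, 0.2316]
orientation: [0.0, 0.697, 0.717, -0.0]
ft_force: [1.8, -0.6, 0.8]
grip_width: 0.529
```

jog_arm(commands=[[45, [44.8, 19.4, 0], [0, 0, 0]], [45, [44.8, 19.4, 0], [0, 0, 0]], [45, [44.8, 19.4, 0], [0, 0, 0]], [45, [44.8, 19.4, 0], [0, 0, 0]], [45, [44.8, 19.4, 0], [0, 0, 0]], [45, [44.8, 19.4, 0], [0, 0, 0]], [45, [44.8, 19.4, 0], [0, 0, 0]], [45, [0, 0, 0], [0, 0, 0]]])

```text
time: 3.8
eef_pos: [0.5007, 0.0121, 0.2319]
orientation: [-0.0, 0.695, 0.719, 0.002]
ft_force: [0.2, -1.5, 0.7]
grip_width: 0.529
```

```bash
python3 - <<'E'
from h import *
np.set_printoptions(precision=4,suppress=True)
o=observe();c=calibration('wrist');im=read_camera('wrist');T=T_cam_world(c,o)
print(o['eef_pos'],o['orientation'],o['joints'])
cv2.imwrite('pics/w1.png',cv2.resize(im,(768,576)))
np.savez('w1.npz',im=im,T=T)
for n,p in [('knobtop',(.5305,.0985,.121)),('spot',(.6495,-.0846,.0604)),('handtop',(.4418,-.181,.1565))]: print(n,proj(c,T,p)*1.5)
E
```

```text
[0.5007 0.0121 0.2319] [-0.0003  0.6945  0.7195  0.0015] [ 0.4252  0.1924 -0.6418  1.9576  0.1314  1.0308 -0.24  ]
knobtop [[442.4443 146.3857]]
spot [[556.8315 386.6848]]
handtop [[290.4161 569.3918]]
```

View pics/w1.png

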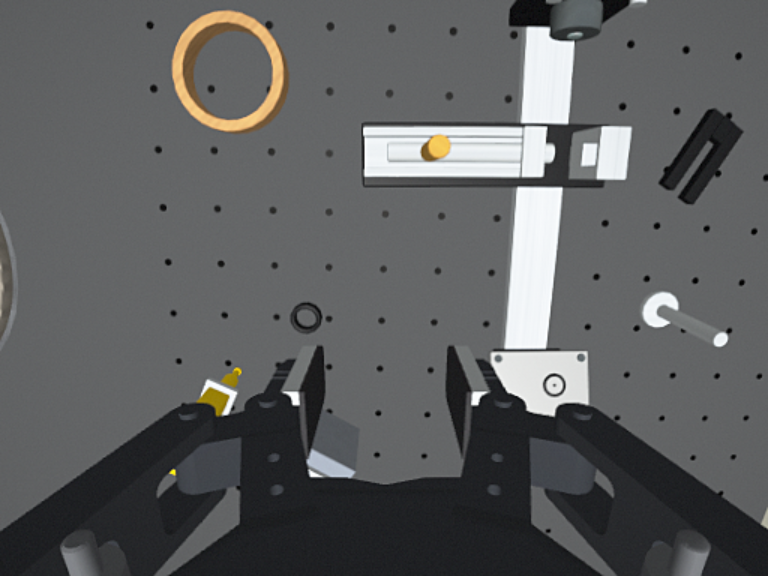

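jog_arm(commands=[[45, [42.5, 16.5, 0], [0, 0, 0]], [45, [42.5, 16.5, 0], [0, 0, 0]], [45, [0, 0, 36], [0, 0, 0]], [45, [0, 0, 36], [0, 0, 0]], [45, [0, 0, 36], [0, 0, 0]], [45, [0, 0, 20], [0, 0, 0]], [45, [0, 0, 15], [0, 0, 0]], [45, [0, 0, 0], [0, 0, 0]]])

```text
time: 4.65
eef_pos: [0.529, 0.0907, 0.0869]
orientation: [-0.001, 0.697, 0.717, -0.001]
ft_force: [-0.3, -0.8, 0.2]
grip_width: 0.527
```

```bash
python3 - <<'E'
from h import *
np.set_printoptions(precision=4,suppress=True)
o=observe();c=calibration('wrist');im=read_camera('wrist');T=T_cam_world(c,o)
print(o['eef_pos'],o['orientation'],o['ft_force'])
cv2.imwrite('pics/w2.png',im)
im=read_camera('scene');cv2.imwrite('pics/s2.png',cv2.resize(im[130:260,260:400],None,fx=4,fy=4))
E
```

```text
[0.529  0.0907 0.0869] [-0.0007  0.6974  0.7167 -0.001 ] [-0.3003 -0.8158  0.2292]
```

View pics/w2.png

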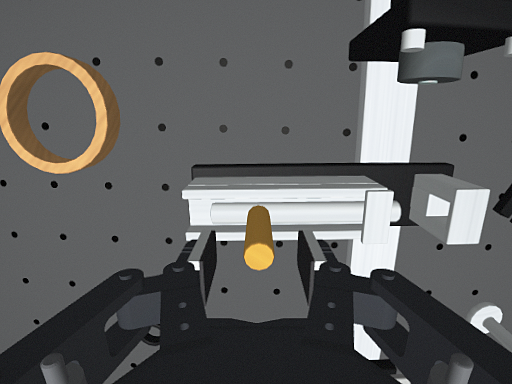

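View pics/s2.png

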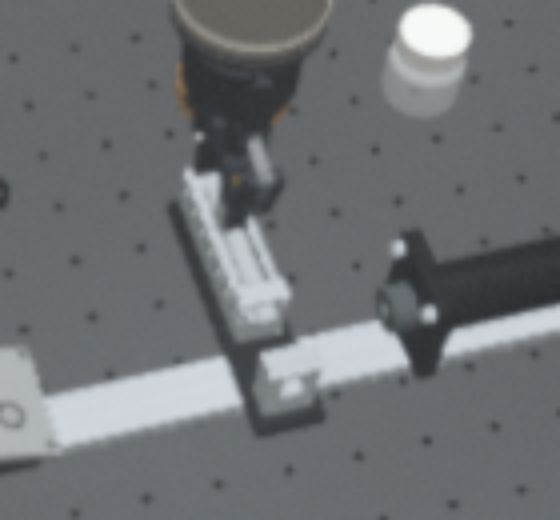

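jog_arm(commands=[[45, [7.5, 0, 0], [0, 0, 0]], [45, [0, 6, 0], [0, 0, 0]], [45, [0, 6, 0], [0, 0, 0]], [45, [0, 6, 0], [0, 0, 0]], [45, [0, 8, 0], [0, 0, 0]], [45, [0, 8, 0], [0, 0, 0]], [45, [0, 8, 0], [0, 0, 0]], [45, [0, 8, 0], [0, 0, 0]]])

```text
time: 5.55
eef_pos: [0.5802, 0.1005, 0.0882]
orientation: [-0.0, 0.697, 0.717, -0.0]
ft_force: [-3.2, 1.7, 2.2]
grip_width: 0.526
```

jog_arm(commands=[[45, [0, 5, 0], [0, 0, 0]], [45, [0, 4, 0], [0, 0, 0]], [45, [0, 3, 0], [0, 0, 0]]])

```text
time: 5.85
eef_pos: [0.5863, 0.1008, 0.0876]
orientation: [-0.003, 0.697, 0.717, -0.005]
ft_force: [-51.3, -3.0, 39.5]
grip_width: 0.526
```

jog_arm(commands=[[45, [0, -6, 0], [0, 0, 0]], [45, [0, -4, 0], [0, 0, 0]]])

```text
time: 6.05
eef_pos: [0.5815, 0.1004, 0.0883]
orientation: [0.0, 0.697, 0.717, 0.0]
ft_force: [-0.3, 0.5, -1.0]
grip_width: 0.528
```

```bash
python3 - <<'E'
from h import *
np.set_printoptions(precision=4,suppress=True)
o=observe();c=calibration('wrist');im=read_camera('wrist');T=T_cam_world(c,o)
print(o['eef_pos'],o['orientation'],o['ft_force'])
cv2.imwrite('pics/w3.png',cv2.resize(im,(768,576)))
im=read_camera('scene');cv2.imwrite('pics/s3.png',cv2.resize(im[130:260,260:400],None,fx=4,fy=4))
E
```

```text
[0.5815 0.1004 0.0883] [0.0001 0.6971 0.717  0.    ] [-0.3367  0.5055 -0.9941]
```

View pics/w3.png

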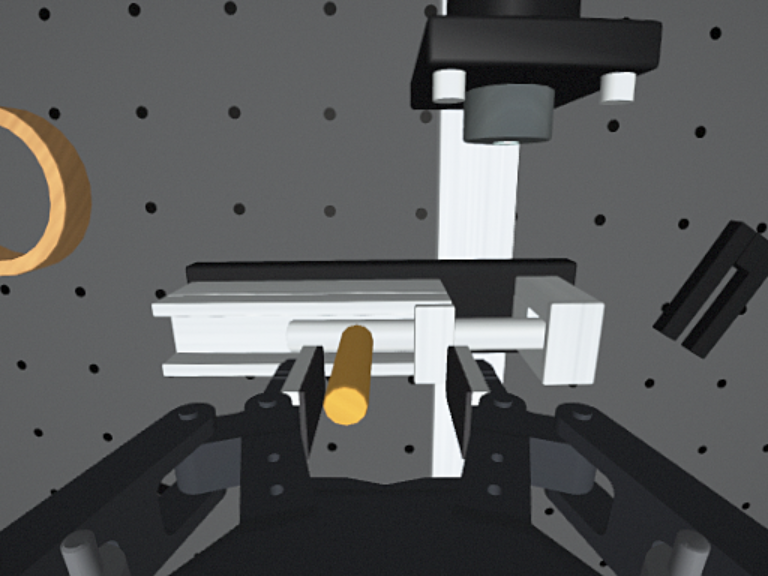

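View pics/s3.png

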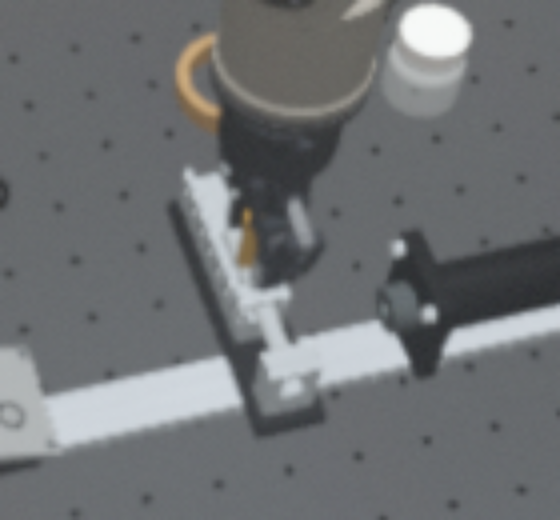

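```bash
python3 - <<'E'
from h import *
np.set_printoptions(precision=4,suppress=True)
o=observe();c=calibration('wrist');T=T_cam_world(c,o)
print('now',atz(ray(c,T,(346/1.5,406/1.5)),.121))
w=np.load('w1.npz');print('before',atz(ray(c,w['T'],(440/1.5,147/1.5)),.121))
# bolt tip at axis z .06, keeper edges
for n,uv,z in [('tip',(545,333),.06),('tip top',(545,320),.065),('bridge L',(415,345),.074),('bridge R',(453,345),.074),('keeper front',(549,345),.074),('keeper back',(603,345),.074),('chan rear',(153,308),.07),('base front',(575,262),.015)]:
    print(n,atz(ray(c,T,(uv[0]/1.5,uv[1]/1.5)),z))
print('finger inner L tip', proj(c,T,[[.5815-.022,.1004,.088],[.5815+.022,.1004,.088]])*1.5)
E
```

```text
now [0.5692 0.1022 0.121 ]
before [0.5291 0.0981 0.121 ]
tip [0.6515 0.1039 0.06  ]
tip top [0.6485 0.1117 0.065 ]
bridge L [0.593  0.1027 0.074 ]
bridge R [0.6084 0.1031 0.074 ]
keeper front [0.6479 0.104  0.074 ]
keeper back [0.6707 0.1045 0.074 ]
chan rear [0.485 0.114 0.07 ]
base front [0.6817 0.1277 0.015 ]
finger inner L tip [[327.6911 362.961 ]
 [445.3089 365.9144]]
```

```bash
python3 - <<'E'
import cv2
im=cv2.imread('pics/w3.png')
cv2.imwrite('pics/w3z.png',cv2.resize(im[230:420,280:640],None,fx=2.2,fy=2.2,interpolation=cv2.INTER_CUBIC))
E
```

```text
(no output)
```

View pics/w3z.png

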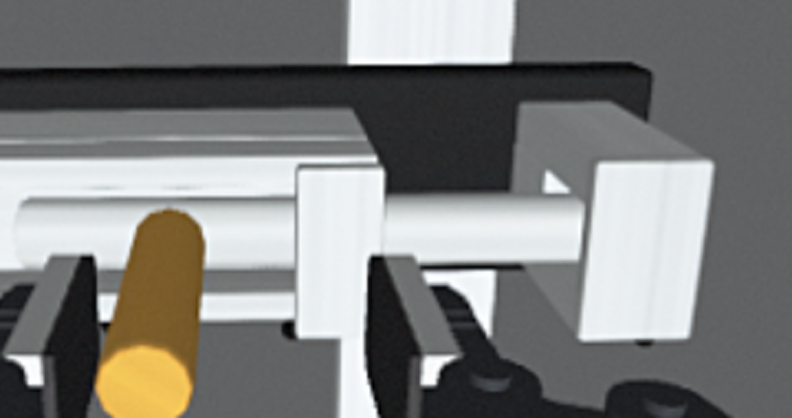

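jog_arm(commands=[[45, [0, 0, -45], [0, 0, 0]], [45, [0, 0, -30], [0, 0, 0]], [45, [-48, 0, 0], [0, 0, 0]], [10, [-48, 0, 0], [0, 0, 0]]])

```text
time: 6.55
eef_pos: [0.5854, 0.0044, 0.1648]
orientation: [0.001, 0.696, 0.718, 0.001]
ft_force: [1.7, -1.0, -0.4]
grip_width: 0.371
```

```bash
python3 - <<'E'
from h import *
np.set_printoptions(precision=4,suppress=True)
o=observe();c=calibration('wrist');im=read_camera('wrist');T=T_cam_world(c,o);np.savez('w4.npz',im=im,T=T)
print(o['eef_pos'],o['orientation'],o['ft_force'])
w=cv2.resize(im[40:200,180:500],None,fx=2.4,fy=2.4,interpolation=cv2.INTER_CUBIC)
im=read_camera('scene');cv2.imwrite('pics/s4f.png',im);s=cv2.resize(im[160:245,290:360],None,fx=5,fy=5,interpolation=cv2.INTER_CUBIC)
im=read_camera('top');cv2.imwrite('pics/t4f.png',im);t=cv2.resize(im[150:240,175:230],None,fx=5,fy=5,interpolation=cv2.INTER_CUBIC)
cv2.imwrite('pics/w4.png',w);cv2.imwrite('pics/s4.png',s);cv2.imwrite('pics/t4.png',t)
E
```

```text
[0.5854 0.0044 0.1648] [0.0011 0.6962 0.7178 0.0012] [ 1.7426 -1.0444 -0.4171]
```

View pics/w4.png

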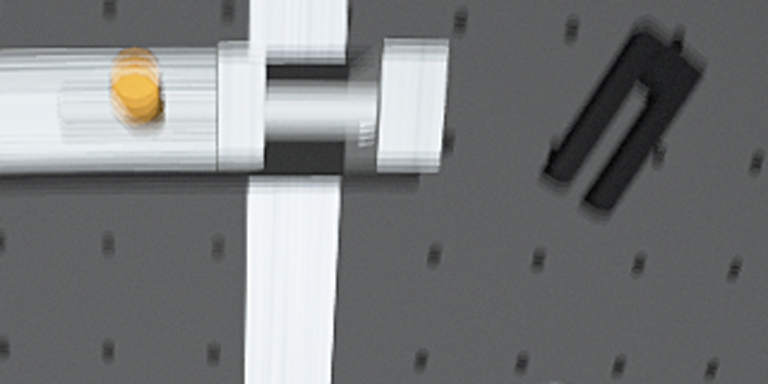

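View pics/s4.png

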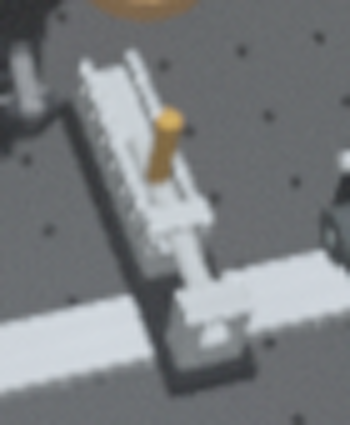

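View pics/t4.png

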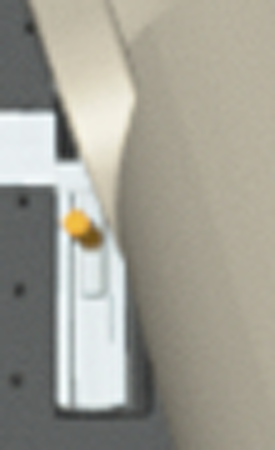

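```bash
python3 - <<'E'
from h import *
np.set_printoptions(precision=4,suppress=True)
z=lambda p,f,o:((p[0]+.5)/f-.5+o[0],(p[1]+.5)/f-.5+o[1])
print(st(z((169,120),5,(290,160)),z((77,222),5,(175,150))))
print(st(z((159,180),5,(290,160)),z((97,238),5,(175,150))))
im=cv2.imread('pics/s4f.png');a=cv2.imread('pics/scene0.png')
f=lambda i:cv2.resize(i[195:240,310:350],None,fx=9,fy=9,interpolation=cv2.INTER_CUBIC)
cv2.imwrite('pics/k.png',np.hstack([f(a),f(im)]))
E
```

```text
(array([0.5709, 0.1001, 0.1206]), [np.float64(0.000993522375659629), np.float64(0.0009935223756596012)])
(array([0.5717, 0.0993, 0.0656]), [np.float64(0.00038039171313026485), np.float64(0.0003803917131302572)])
```

View pics/k.png

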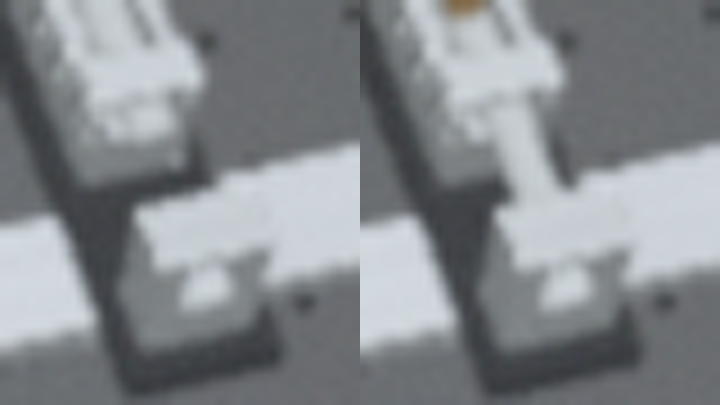

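jog_arm(commands=[[0, [33, -14, 0], [0, 0, 0]], [0, [33, -14, 0], [0, 0, 0]], [0, [32, -14, 0], [0, 0, 0]], [0, [0, 0, 0], [0, 0, 0]], [0, [0, 0, 35], [0, 0, 0]], [0, [0, 0, 28], [0, 0, 0]], [0, [0, 0, 0], [0, 0, 0]]])

```text
time: 7.4
eef_pos: [0.5379, 0.1013, 0.0975]
orientation: [-0.002, 0.697, 0.717, -0.002]
ft_force: [0.3, -0.7, -0.3]
grip_width: 0.002
```

```bash
python3 - <<'E'
from h import *
np.set_printoptions(precision=4,suppress=True)
o=observe();im=read_camera('wrist')
print(o['eef_pos'],o['orientation'],o['ft_force'],o['wrist_torque'])
cv2.imwrite('pics/w5.png',cv2.resize(im,(768,576)))
E
```

```text
[0.5379 0.1013 0.0975] [-0.0015  0.6968  0.7172 -0.0017] [ 0.3253 -0.723  -0.3263] [-0.0047 -0.0295  0.0388]
```

View pics/w5.png

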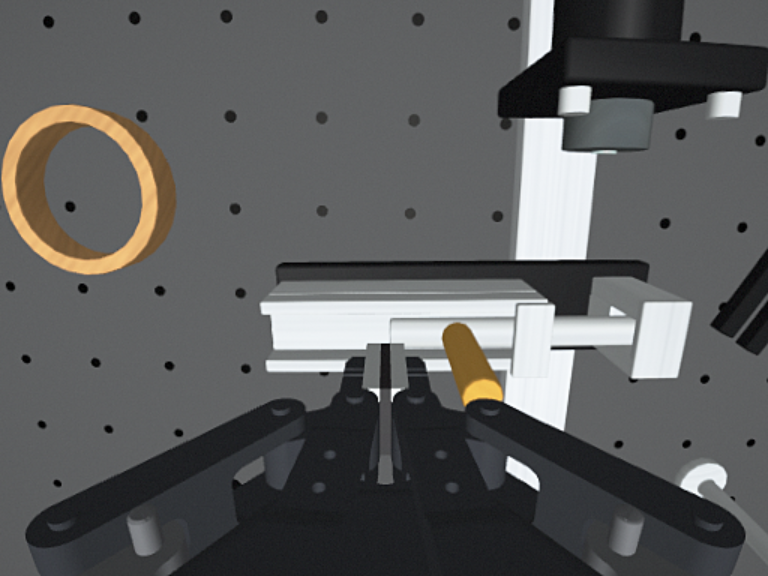

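jog_arm(commands=[[0, [0, 6, 0], [0, 0, 0]], [0, [0, 5, 0], [0, 0, 0]], [0, [0, 4, 0], [0, 0, 0]], [0, [0, 2, 0], [0, 0, 0]]])

```text
time: 7.85
eef_pos: [0.5512, 0.102, 0.101]
orientation: [-0.003, 0.697, 0.717, -0.005]
ft_force: [-55.6, -2.2, 42.0]
grip_width: -0.0
```

```bash
python3 - <<'E'
from h import *
np.set_printoptions(precision=4,suppress=True)
o=observe()
print(o['eef_pos'],o['orientation'],o['ft_force'],o['wrist_torque'])
E
```

```text
[0.5512 0.102  0.101 ] [-0.0026  0.6968  0.7172 -0.0047] [-55.5946  -2.2448  41.9767] [-0.4519 11.1669 -0.1327]
```

jog_arm(commands=[[0, [0, -8, 0], [0, 0, 0]]])

```text
time: 7.95
eef_pos: [0.5475, 0.102, 0.1012]
orientation: [-0.001, 0.697, 0.717, -0.001]
ft_force: [0.7, 0.1, 0.1]
grip_width: -0.003
```

```bash
python3 - <<'E'
from h import *
np.set_printoptions(precision=4,suppress=True)
o=observe();im=read_camera('wrist')
c=calibration('wrist');T=T_cam_world(c,o);np.savez('w6.npz',im=im,T=T)
print(o['eef_pos'],o['orientation'],o['ft_force'],o['wrist_torque'])
cv2.imwrite('pics/w6.png',cv2.resize(im[160:280,250:480],None,fx=3.4,fy=3.4,interpolation=cv2.INTER_CUBIC))
E
```

```text
[0.5475 0.102  0.1012] [-0.0006  0.697   0.7171 -0.001 ] [0.6732 0.1425 0.1294] [ 0.0392 -0.0715  0.0221]
```

View pics/w6.png

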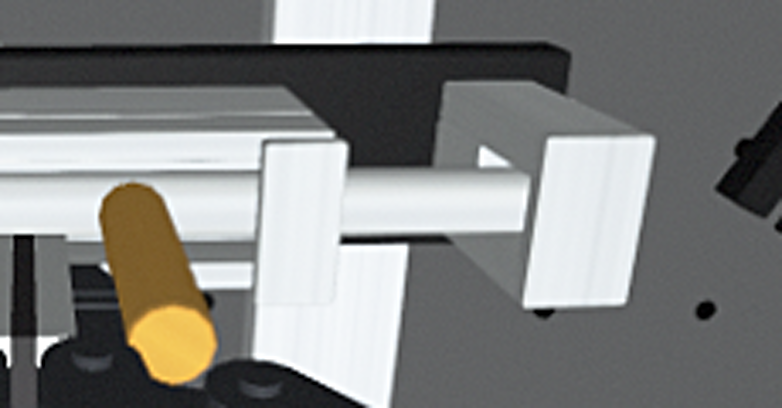

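```bash
python3 - <<'E'
from h import *
np.set_printoptions(precision=4,suppress=True)
c=calibration('wrist');w=np.load('w1.npz');a=cv2.resize(w['im'][70:140,235:430],None,fx=4,fy=4,interpolation=cv2.INTER_CUBIC)
cv2.imwrite('pics/w1z.png',a)
E
```

```text
(no output)
```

View pics/w1z.png

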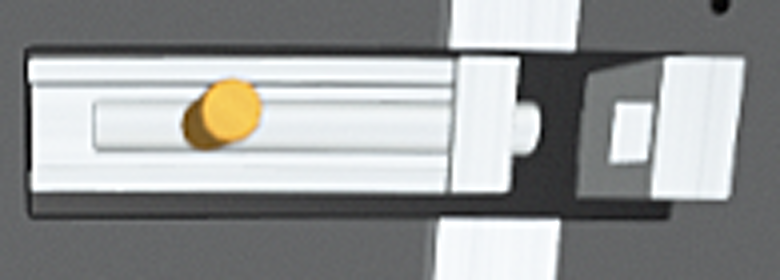

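```bash
python3 - <<'E'
from h import *
np.set_printoptions(precision=4,suppress=True)
c=calibration('wrist');w=np.load('w1.npz')
q=lambda x,y:((x+.5)/4-.5+235,(y+.5)/4-.5+70)
for n,p,z in [('tip',(540,128),.06),('rear',(95,125),.066),('bridgeR',(516,125),.074),('bridgeL',(452,125),.074),('kfront top',(655,125),.074),('kback',(740,125),.074),('kfront base',(580,125),.018),('chan rear',(30,125),.066)]:
    print(n,atz(ray(c,w['T'],q(*p)),z))
w=np.load('w6.npz');q=lambda x,y:((x+.5)/3.4-.5+250,(y+.5)/3.4-.5+160)
for n,p,z in [('knobtop',(177,335),.121),('bridgeR',(340,220),.074),('kfront top',(537,220),.074),('kback',(638,220),.074),('rodcut',(528,175),.066)]:
    print(n,atz(ray(c,w['T'],q(*p)),z))
E
```

```text
tip [0.6207 0.1028 0.06  ]
rear [0.4992 0.0978 0.066 ]
bridgeR [0.6087 0.1022 0.074 ]
bridgeL [0.5918 0.1013 0.074 ]
kfront top [0.6459 0.1043 0.074 ]
kback [0.6692 0.1057 0.074 ]
kfront base [0.6497 0.1076 0.018 ]
chan rear [0.482  0.0972 0.066 ]
knobtop [0.5687 0.1041 0.121 ]
bridgeR [0.6076 0.1042 0.074 ]
kfront top [0.6469 0.1051 0.074 ]
kback [0.6677 0.1056 0.074 ]
rodcut [0.648  0.1117 0.066 ]
```

jog_arm(commands=[[60, [0, -10, -45], [0, 0, 0]], [60, [0, 0, -48], [0, 0, 0]], [60, [-43, -17, -15], [0, 0, 0]], [60, [-43, -19, 0], [0, 0, 0]], [60, [-43, -19, 0], [0, 0, 0]], [60, [-43, -19, 0], [0, 0, 0]], [60, [-43, -19, 0], [0, 0, 0]], [60, [-43, -19, 0], [0, 0, 0]]])

```text
time: 8.8
eef_pos: [0.4339, -0.1617, 0.2101]
orientation: [0.001, 0.697, 0.717, 0.001]
ft_force: [1.0, -0.1, 0.6]
grip_width: 0.704
```

jog_arm(commands=[[60, [-43, -19, 0], [0, 0, 0]], [60, [-27, -6, 0], [0, 0, 0]], [60, [0, 0, 0], [0, 0, 8]], [60, [0, 0, 0], [0, 0, 8]], [60, [0, 0, 0], [0, 0, 8]], [60, [0, 0, 0], [0, 0, 8]], [60, [0, 0, 0], [0, 0, 0]], [60, [0, 0, 0], [0, 0, 0]]])

```text
time: 9.6
eef_pos: [0.4114, -0.2306, 0.2092]
orientation: [0.001, 0.867, 0.499, 0.0]
ft_force: [-0.4, -0.5, -0.0]
grip_width: 0.702
```

```bash
python3 - <<'E'
from h import *
np.set_printoptions(precision=4,suppress=True)
o=observe();im=read_camera('wrist')
c=calibration('wrist');T=T_cam_world(c,o);np.savez('w7.npz',im=im,T=T)
print(o['eef_pos'],o['orientation'],o['ft_force'],o['joints'])
cv2.imwrite('pics/w7.png',cv2.resize(im,(768,576)))
print(proj(c,T,[(.4418,-.181,.1565),(.4418,-.181,.072),(.4821,-.1708,.066),(.4525,-.2222,.066)])*1.5)
im=read_camera('scene');s=cv2.resize(im[160:245,290:360],None,fx=5,fy=5,interpolation=cv2.INTER_CUBIC)
im=read_camera('top');t=cv2.resize(im[150:235,175:245],None,fx=5,fy=5,interpolation=cv2.INTER_CUBIC)
cv2.imwrite('pics/st7.png',np.hstack([s,t]))
E
```

```text
[ 0.4114 -0.2306  0.2092] [0.0007 0.8666 0.499  0.0004] [-0.4019 -0.5107 -0.0296] [ 0.7744  0.1425 -0.4328  2.0505  0.073   0.9612 -0.2223]
[[388.6761 197.4946]
 [387.2203 191.4377]
 [432.798  145.83  ]
 [430.705  236.349 ]]
```

View pics/w7.png

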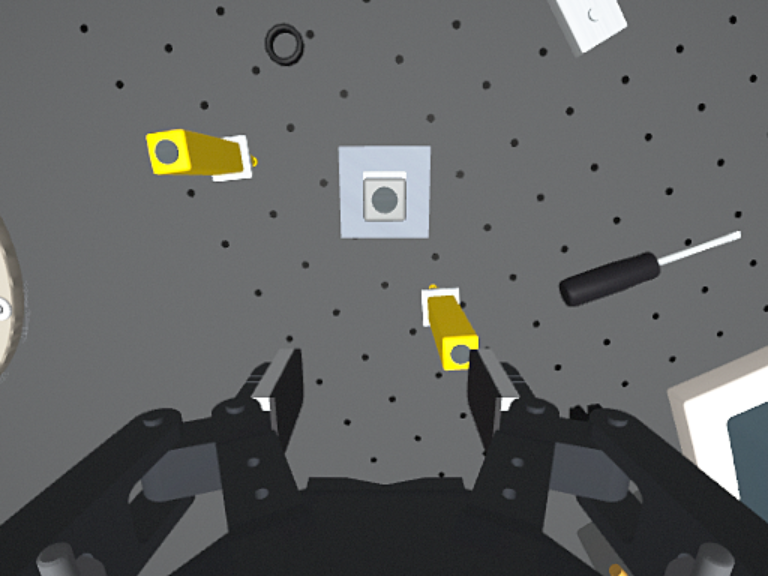

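View pics/st7.png

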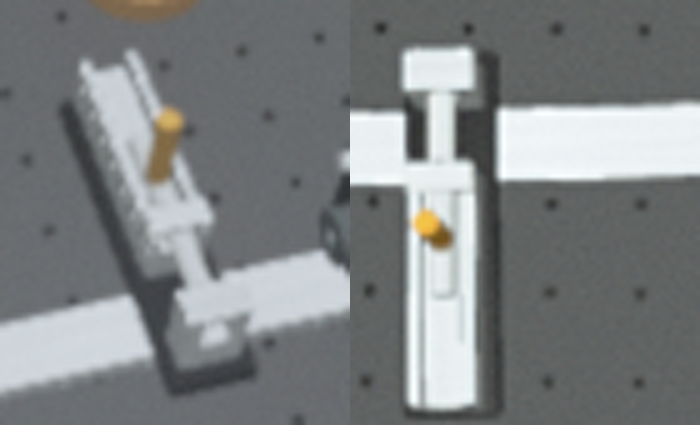

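jog_arm(commands=[[60, [29, 0, 0], [0, 0, 0]], [60, [29, 0.5, 0], [0, 0, 0]], [60, [0, 0, 0], [0, 0, 0]], [60, [0, 0, 30], [0, 0, 0]], [60, [0, 0, 40], [0, 0, 0]], [60, [0, 0, 30], [0, 0, 0]], [60, [0, 0, 10], [0, 0, 0]], [60, [0, 0, 0], [0, 0, 0]]])

```text
time: 10.55
eef_pos: [0.4399, -0.1806, 0.0976]
orientation: [-0.001, 0.868, 0.497, -0.001]
ft_force: [-0.3, -0.0, 0.7]
grip_width: 0.7
```

```bash
python3 - <<'E'
from h import *
np.set_printoptions(precision=4,suppress=True)
o=observe();im=read_camera('wrist')
c=calibration('wrist');T=T_cam_world(c,o)
print(o['eef_pos'],o['orientation'],o['ft_force'])
cv2.imwrite('pics/w8.png',im)
E
```

```text
[ 0.4399 -0.1806  0.0976] [-0.001   0.8675  0.4974 -0.0006] [-0.3335 -0.0022  0.7337]
```

View pics/w8.png

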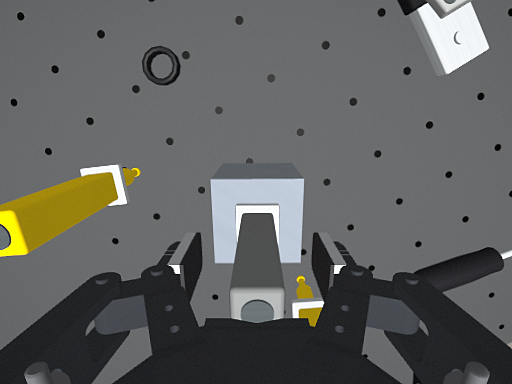

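jog_arm(commands=[[15, [0, 0, 0], [0, 0, 0]], [15, [0, 0, 0], [0, 0, 0]], [15, [0, 0, 0], [0, 0, 0]], [10, [0, 0, 0], [0, 0, 0]], [10, [0, 0, 0], [0, 0, 0]], [10, [0, 0, 0], [0, 0, 0]]])

```text
time: 11.2
eef_pos: [0.4412, -0.1809, 0.0994]
orientation: [0.001, 0.868, 0.497, 0.0]
ft_force: [-2.1, -0.0, 10.3]
grip_width: 0.221
```

jog_arm(commands=[[5, [0, 0, -15], [0, 0, 0]], [5, [0, 0, -25], [0, 0, 0]], [5, [0, 0, -30], [0, 0, 0]], [5, [0, 0, -30], [0, 0, 0]], [5, [0, 0, -20], [0, 0, 0]], [5, [0, 0, 0], [0, 0, 0]]])

```text
time: 11.8
eef_pos: [0.4418, -0.181, 0.2213]
orientation: [0.002, 0.868, 0.497, 0.001]
ft_force: [0.0, 0.5, -1.2]
grip_width: 0.222
```

```bash
python3 - <<'E'
from h import *
np.set_printoptions(precision=4,suppress=True)
o=observe();im=read_camera('wrist')
c=calibration('wrist');T=T_cam_world(c,o);np.savez('w9.npz',im=im,T=T)
print(o['eef_pos'],o['orientation'],o['ft_force'],o['grip_width'])
a=cv2.resize(im[150:384,150:370],None,fx=2.4,fy=2.4,interpolation=cv2.INTER_CUBIC)
cv2.imwrite('pics/w9.png',a)
s=read_camera('scene');cv2.imwrite('pics/s9f.png',s);t=read_camera('top');cv2.imwrite('pics/t9f.png',t)
cv2.imwrite('pics/s9.png',np.hstack([cv2.resize(s[120:220,160:280],None,fx=3.3,fy=3.3),cv2.resize(t[200:300,240:360],None,fx=3.3,fy=3.3)]))
E
```

```text
[ 0.4418 -0.181   0.2213] [0.0021 0.8678 0.4969 0.0013] [ 0.0469  0.4751 -1.2476] 0.22238950821105138
```

View pics/w9.png

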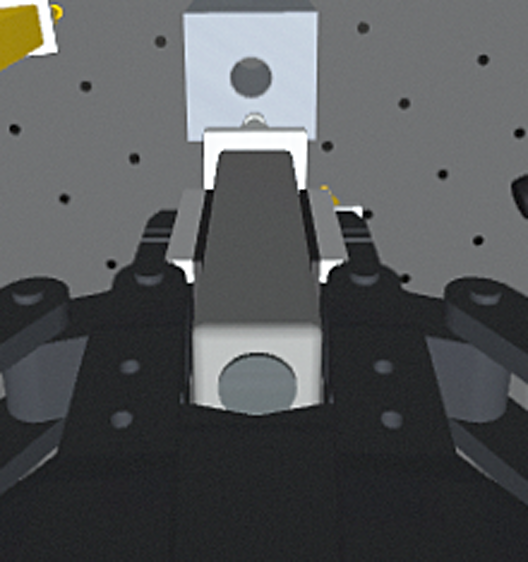

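View pics/s9.png

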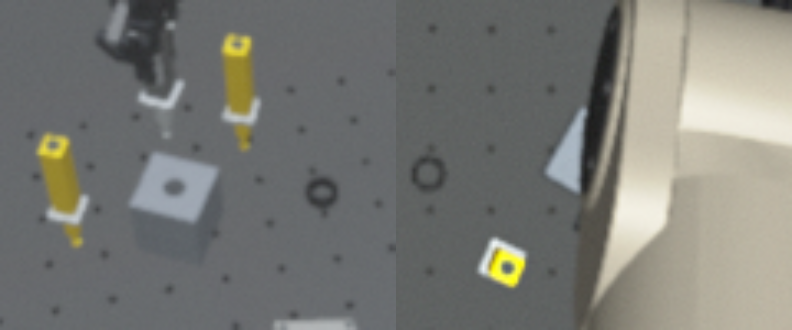

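```bash
python3 - <<'E'
from h import *
np.set_printoptions(precision=4,suppress=True)
o=observe();c=calibration('wrist');T=T_cam_world(c,o)
Tt=T@np.linalg.inv(c['tool_from_camera'])
ax=Tt[:3,2];p0=Tt[:3,3];print('toolz',ax)
def near(r):
    o_,d=r;n=np.cross(ax,d);A=np.c_[ax,-d,n];s=np.linalg.solve(A,o_-p0);return s[0],s[2]*np.linalg.norm(n)
print('wrist ball far edge',near(ray(c,T,(254/2.4+150,112/2.4+150))))
print('scene tip',near(ray(CS,TS,(210.6,161.5))))
tip=p0+.0854*ax;print(tip,proj(CS,TS,tip), (proj(c,T,tip)-150)*2.4)
# collar bottom centre 48 mm below centre
print('collar far edge top: pred', (proj(c,T,[p0+(.0274)*ax+.014*Tt[:3,0]])-150)*2.4)
s=cv2.imread('pics/s9f.png');cv2.imwrite('pics/s9z.png',cv2.resize(s[135:170,190:235],None,fx=14,fy=14,interpolation=cv2.INTER_CUBIC))
E
```

```text
toolz [-0.0005 -0.     -1.    ]
wrist ball far edge (np.float64(0.09416121454509671), np.float64(0.0010300135665900097))
scene tip (np.float64(0.08596242507328651), np.float64(-0.0011107473385538337))
[ 0.44   -0.1806  0.1325] [[210.9882 161.3161]] [[256.8535 118.7558]]
collar far edge top: pred [[257.4137 130.0117]]
```

View pics/s9z.png

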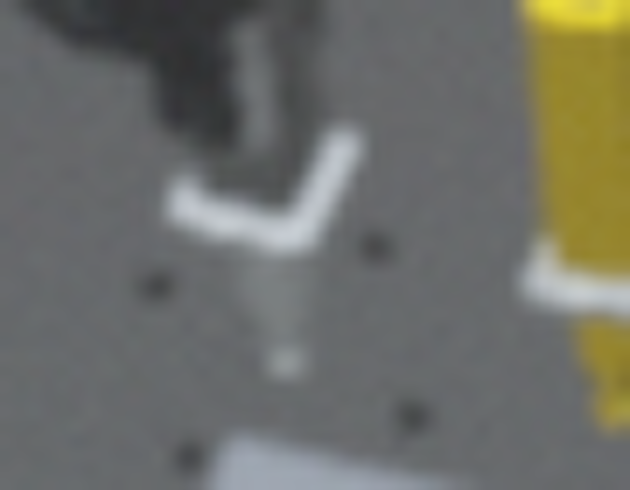

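jog_arm(commands=[[5, [30, 15, 0], [0, 0, 0]], [5, [40, 20, 0], [0, 0, 0]], [5, [40, 20, 0], [0, 0, 0]], [5, [40, 20, 0], [0, 0, 0]], [5, [40, 20, 0], [0, 0, 0]], [5, [31, 14, 0], [0, 0, 0]], [5, [0, 0, 0], [0, 0, 0]]])

```text
time: 12.65
eef_pos: [0.6484, -0.0408, 0.2162]
orientation: [-0.002, 0.867, 0.499, 0.0]
ft_force: [-0.9, 0.6, -2.0]
grip_width: 0.223
```

jog_arm(commands=[[5, [0, 0, 0], [-2.7, -4.2, 0]], [5, [0, 0, 0], [-2.7, -4.2, 0]], [5, [0, 0, 0], [-2.7, -4.2, 0]], [5, [0, 0, 0], [-2.6, -4.3, 0]], [5, [0, 0, 0], [0, 0, 0]]])

```text
time: 13.15
eef_pos: [0.6455, -0.0421, 0.2164]
orientation: [0.153, 0.853, 0.492, -0.082]
ft_force: [0.5, 1.2, -1.0]
grip_width: 0.227
```

```bash
cat >> h.py <<'E'
def toolT(o):
    T=np.eye(4);w,x,y,z=o['orientation'];T[:3,:3]=R.from_quat([x,y,z,w]).as_matrix();T[:3,3]=o['eef_pos'];return T
E
cat > rep.py <<'E'
from h import *
np.set_printoptions(precision=4,suppress=True)
import sys
off=float(sys.argv[1])
spot=np.array([.6495,-.0846,.0604]); yaw=np.radians(2)
n=R.from_euler('z',yaw).apply([0,np.sin(np.radians(20)),np.cos(np.radians(20))])
o=observe();Tt=toolT(o)
print(o['time'],o['eef_pos'],o['ft_force'],o['grip_width'],'F.n',o['ft_force']@n)
zt=Tt[:3,2];ax=np.cross(zt,-n);print('angle err deg',np.degrees(np.arccos(-zt@n)),'rotvec tool',np.degrees(Tt[:3,:3].T@ax))
tip=Tt[:3,3]+.0855*zt
print('tip',tip,'tip-spot along n',(tip-spot)@n*1000,'shift tool mm',Tt[:3,:3].T@(spot+off*n-(-.0855*n)-Tt[:3,3])*1000)
E
python3 rep.py .03; python3 - <<'E'
from h import *
np.set_printoptions(precision=4,suppress=True)
o=observe();c=calibration('wrist');im=read_camera('wrist');T=T_cam_world(c,o);np.savez('w10.npz',im=im,T=T)
cv2.imwrite('pics/w10.png',cv2.resize(im,(768,576)))
print(proj(c,T,[.6495,-.0846,.0604])*1.5)
s=read_camera('scene');cv2.imwrite('pics/s10f.png',s);t=read_camera('top');cv2.imwrite('pics/t10f.png',t)
cv2.imwrite('pics/s10.png',cv2.resize(s[150:270,200:370],None,fx=4,fy=4))
print(proj(CS,TS,[.6495,-.0846,.0604]))
print(spot_in('spot','scene')[:1],spot_in('probe_tip','scene')[:1])
E
```

```text
13.15 [ 0.6455 -0.0421  0.2164] [ 0.464   1.2147 -0.9777] 0.22738468306874365 F.n -0.5090517145807778
angle err deg 0.10235087746048824 rotvec tool [-0.0418  0.0934  0.    ]
tip [ 0.6464 -0.0714  0.1361] tip-spot along n 75.67034812013976 shift tool mm [12.7045 -4.8858 45.6531]
[[378.9578 253.6079]]
[[262.453 233.255]]
[{'position': [256.5, 228.6], 'conf': 0.68}] [{'position': [166.3, 236.6], 'conf': 0.24}]
```

View pics/w10.png

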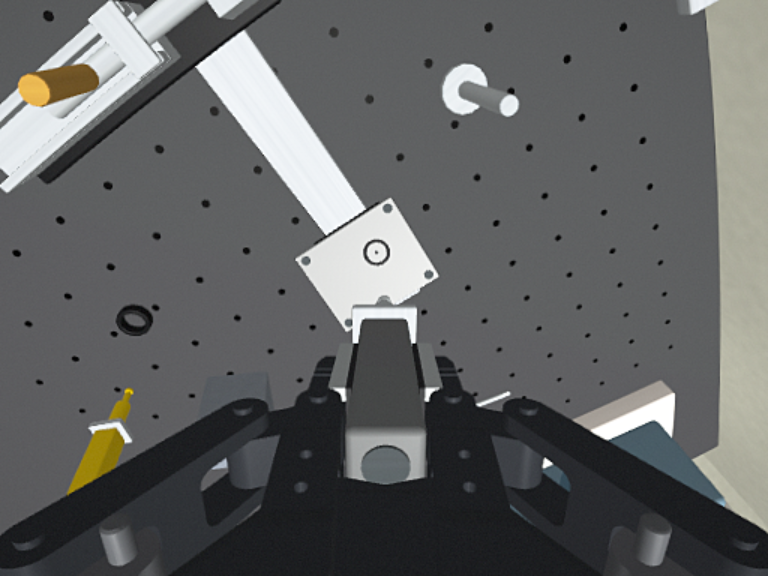

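View pics/s10.png

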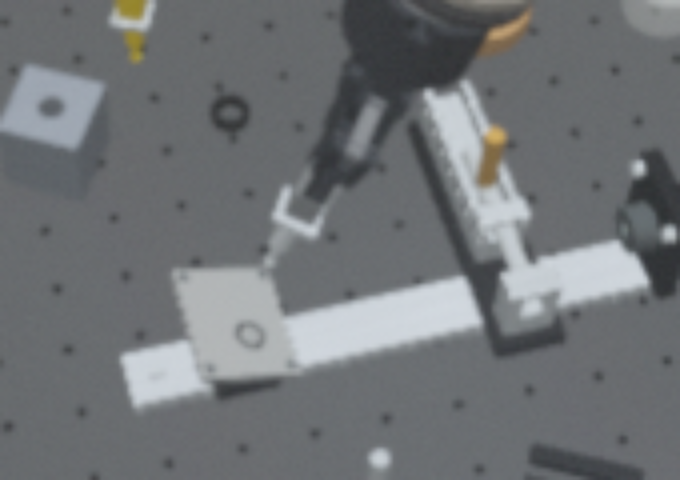

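jog_arm(commands=[[5, [12.8, -5.9, 0], [0, 0, 0]], [5, [0, 0, 25], [0, 0, 0]], [5, [0, 0, 20], [0, 0, 0]], [5, [0, 0, 15], [0, 0, 0]], [5, [0, 0, 0], [0, 0, 0]]])

```text
time: 13.9
eef_pos: [0.6475, -0.0534, 0.1551]
orientation: [0.153, 0.855, 0.489, -0.083]
ft_force: [0.3, -0.6, -1.2]
grip_width: 0.226
```

```bash
python3 rep.py .0; python3 - <<'E'
from h import *
np.set_printoptions(precision=4,suppress=True)
o=observe();c=calibration('wrist');im=read_camera('wrist');T=T_cam_world(c,o);np.savez('w11.npz',im=im,T=T)
cv2.imwrite('pics/w11.png',cv2.resize(im[120:260,170:350],None,fx=4,fy=4,interpolation=cv2.INTER_CUBIC))
print((proj(c,T,[.6495,-.0846,.0604])-[170,120])*4)
s=read_camera('scene')
cv2.imwrite('pics/s11.png',cv2.resize(s[190:260,220:300],None,fx=8,fy=8,interpolation=cv2.INTER_CUBIC))
E
```

```text
13.9 [ 0.6475 -0.0534  0.1551] [ 0.3294 -0.635  -1.2235] 0.22603966506216003 F.n -1.370721977012919
angle err deg 0.20956499065809048 rotvec tool [-0.1785  0.1098  0.    ]
tip [ 0.6482 -0.0826  0.0748] tip-spot along n 14.219767062270112 shift tool mm [ 3.0852 -0.824  14.2159]
[[346.0568 287.1381]]
```

View pics/w11.png

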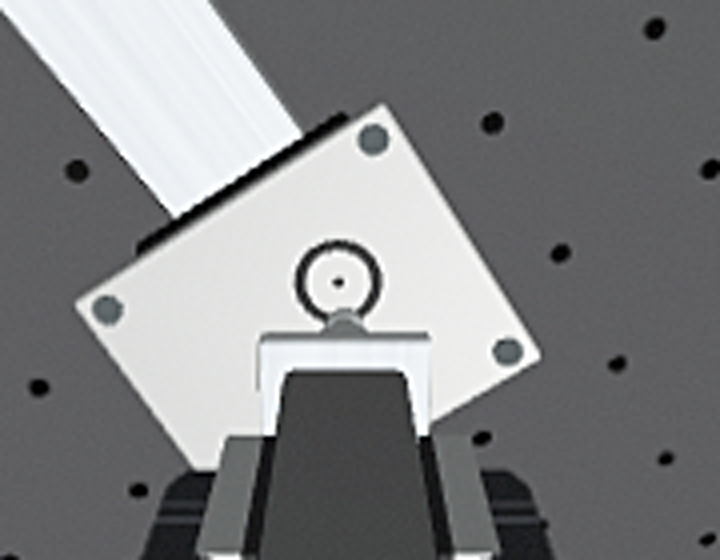

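View pics/s11.png

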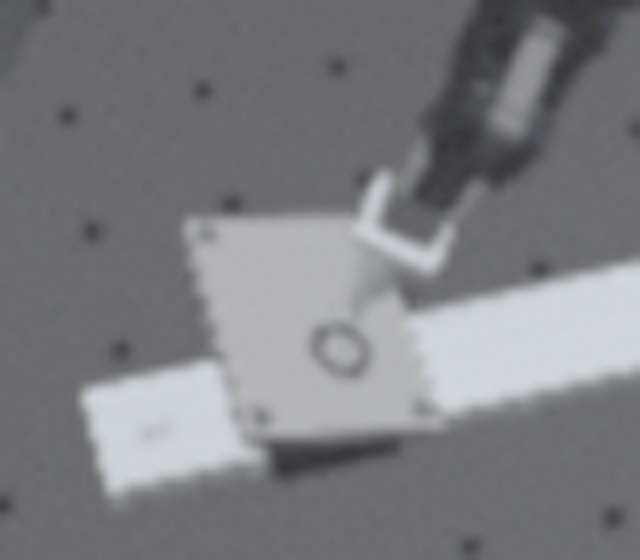

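jog_arm(commands=[[5, [3.5, -1.4, 0], [-0.2, 0.1, 0]], [5, [0, 0, 4], [0, 0, 0]], [5, [0, 0, 4], [0, 0, 0]], [5, [0, 0, 2], [0, 0, 0]], [5, [0, 0, 0], [0, 0, 0]], [5, [0, 0, 0], [0, 0, 0]]])

```text
time: 14.6
eef_pos: [0.6492, -0.0524, 0.1465]
orientation: [0.155, 0.854, 0.49, -0.08]
ft_force: [-0.2, -0.2, -0.7]
grip_width: 0.227
```

```bash
python3 rep.py .0; python3 - <<'E'
from h import *
np.set_printoptions(precision=4,suppress=True)
o=observe();c=calibration('wrist');im=read_camera('wrist');T=T_cam_world(c,o);Tt=toolT(o)
cv2.imwrite('pics/w12.png',cv2.resize(im[140:240,200:320],None,fx=6,fy=6,interpolation=cv2.INTER_CUBIC))
tip=Tt[:3,3]+.0855*Tt[:3,2]
print((proj(c,T,[[.6495,-.0846,.0604],tip])-[200,140])*6)
s=read_camera('scene')
cv2.imwrite('pics/s12.png',cv2.resize(s[205:260,230:290],None,fx=10,fy=10,interpolation=cv2.INTER_CUBIC))
print((proj(CS,TS,[[.6495,-.0846,.0604],tip])-[230,205])*10)
E
```

```text
14.6 [ 0.6492 -0.0524  0.1465] [-0.2322 -0.1939 -0.7079] 0.22675581489938088 F.n -0.7286729208983501
angle err deg 0.19343979927586008 rotvec tool [ 0.1739 -0.0847 -0.    ]
tip [ 0.6505 -0.0817  0.0662] tip-spot along n 6.4047640097650085 shift tool mm [-1.0952 -0.3052  6.4018]
[[339.1027 353.9638]
 [343.1044 358.3878]]
[[324.5296 282.5499]
 [336.4193 272.6596]]
```

View pics/w12.png

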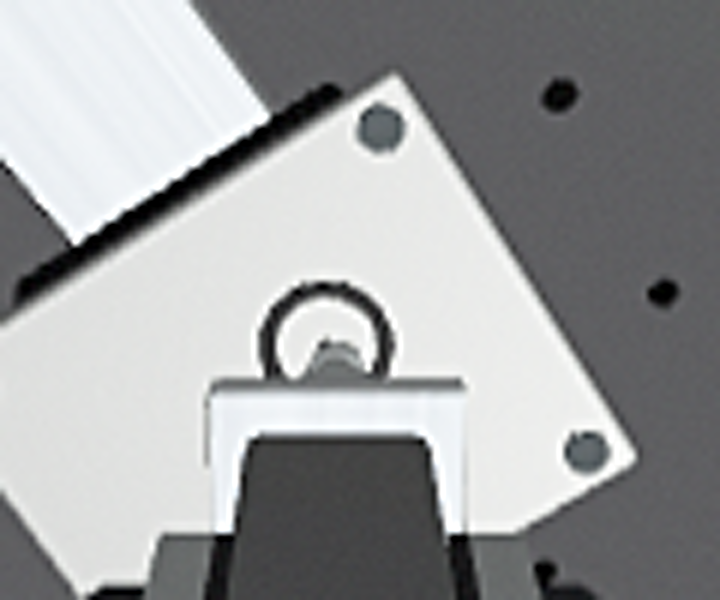

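View pics/s12.png

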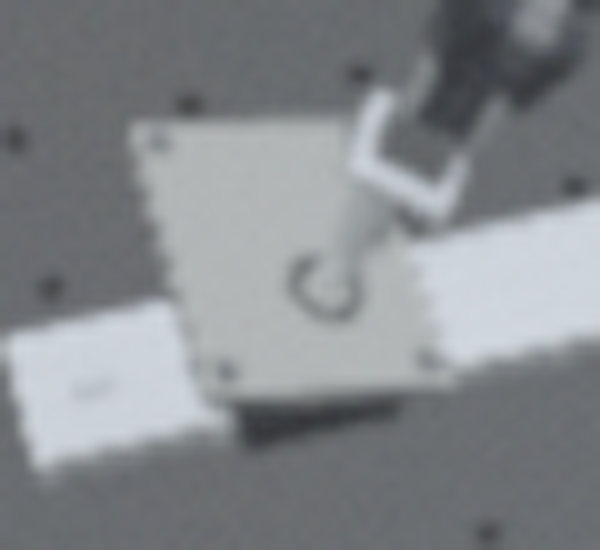

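jog_arm(commands=[[5, [-0.5, -1.2, 2], [0, 0, 0]], [5, [0, 0, 2], [0, 0, 0]], [5, [0, 0, 1], [0, 0, 0]], [5, [0, 0, 0], [0, 0, 0]], [5, [0, 0, 0], [0, 0, 0]]])

```text
time: 15.2
eef_pos: [0.648, -0.054, 0.1417]
orientation: [0.155, 0.854, 0.49, -0.08]
ft_force: [0.5, 1.0, -1.8]
grip_width: 0.228
```

```bash
python3 rep.py .0
```

```text
15.2 [ 0.648  -0.054   0.1417] [ 0.5324  1.0079 -1.7795] 0.22751634633313952 F.n -1.3340497432128022
angle err deg 0.20212049198268514 rotvec tool [ 0.1807 -0.0906  0.    ]
tip [ 0.6494 -0.0832  0.0614] tip-spot along n 1.4316470142369175 shift tool mm [-0.6399  0.8725  1.4329]
```

jog_arm(commands=[[5, [0, 0, 1.5], [0, 0, 0]], [5, [0, 0, 0], [0, 0, 0]]])

```text
time: 15.4
eef_pos: [0.6479, -0.0545, 0.1402]
orientation: [0.155, 0.854, 0.49, -0.08]
ft_force: [-0.6, -0.4, -1.2]
grip_width: 0.228
```

jog_arm(commands=[[5, [0, 0, 1.5], [0, 0, 0]], [5, [0, 0, 0], [0, 0, 0]]])

```text
time: 15.6
eef_pos: [0.648, -0.0551, 0.1387]
orientation: [0.155, 0.854, 0.49, -0.08]
ft_force: [0.1, 0.5, -1.8]
grip_width: 0.229
```

jog_arm(commands=[[5, [0, 0, 1], [0, 0, 0]], [5, [0, 0, 0], [0, 0, 0]]])

```text
time: 15.8
eef_pos: [0.6481, -0.0553, 0.138]
orientation: [0.155, 0.854, 0.49, -0.08]
ft_force: [0.0, 1.0, 1.2]
grip_width: 0.227
```

```bash
python3 rep.py .0
```

```text
15.8 [ 0.6481 -0.0553  0.138 ] [0.0118 1.01   1.2168] 0.22672441474466282 F.n 1.4885262625325926
angle err deg 0.20259550504167637 rotvec tool [ 0.1819 -0.0893 -0.    ]
tip [ 0.6494 -0.0845  0.0577] tip-spot along n -2.54211810914682 shift tool mm [-0.6624  0.9007 -2.5408]
```

jog_arm(commands=[[5, [0, 0, 1.5], [0, 0, 0]], [5, [0, 0, 0], [0, 0, 0]]])

```text
time: 16.0
eef_pos: [0.6481, -0.0558, 0.1365]
orientation: [0.155, 0.854, 0.49, -0.079]
ft_force: [-0.4, 1.9, 1.2]
grip_width: 0.226
```

jog_arm(commands=[[5, [0, 0, 1.5], [0, 0, 0]], [5, [0, 0, 0], [0, 0, 0]]])

```text
time: 16.2
eef_pos: [0.6481, -0.0564, 0.1351]
orientation: [0.155, 0.854, 0.49, -0.08]
ft_force: [-0.9, 1.2, 1.3]
grip_width: 0.227
```

```bash
python3 rep.py .0; python3 - <<'E'
from h import *
for i in range(8):
    im=read_camera('wrist');o=observe();print(o['time'],o['ft_force'].round(2),o['eef_pos'].round(4))
Tt=toolT(o);c=calibration('wrist');T=T_cam_world(c,o)
cv2.imwrite('pics/w13.png',cv2.resize(im[140:240,200:320],None,fx=6,fy=6,interpolation=cv2.INTER_CUBIC))
s=read_camera('scene')
cv2.imwrite('pics/s13.png',cv2.resize(s[205:260,230:290],None,fx=10,fy=10,interpolation=cv2.INTER_CUBIC))
E
```

```text
16.2 [ 0.6481 -0.0564  0.1351] [-0.8751  1.1659  1.2813] 0.22669524181382777 F.n 1.6130058101196325
angle err deg 0.2005931991408538 rotvec tool [ 0.1804 -0.0877 -0.    ]
tip [ 0.6494 -0.0856  0.0547] tip-spot along n -5.684284853832947 shift tool mm [-0.6378  0.9028 -5.683 ]
16.25 [-1.15  0.48  2.05] [ 0.6481 -0.0564  0.1351]
16.3 [-0.4   0.92  2.54] [ 0.6481 -0.0563  0.1352]
16.35 [-0.88  1.05  1.26] [ 0.6481 -0.0563  0.1352]
16.4 [0.02 0.98 2.34] [ 0.6481 -0.0563  0.1352]
16.45 [-1.58  1.21  1.47] [ 0.6481 -0.0563  0.1352]
16.5 [-0.59  0.9   1.36] [ 0.6481 -0.0563  0.1352]
16.55 [-0.1   1.71  1.86] [ 0.6482 -0.0563  0.1352]
16.6 [-0.58  1.71  1.91] [ 0.6481 -0.0563  0.1352]
```

View pics/w13.png

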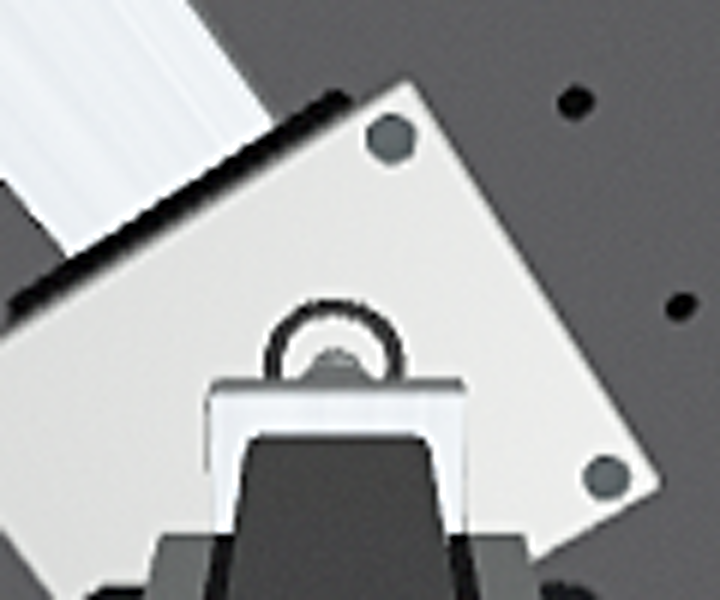

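View pics/s13.png

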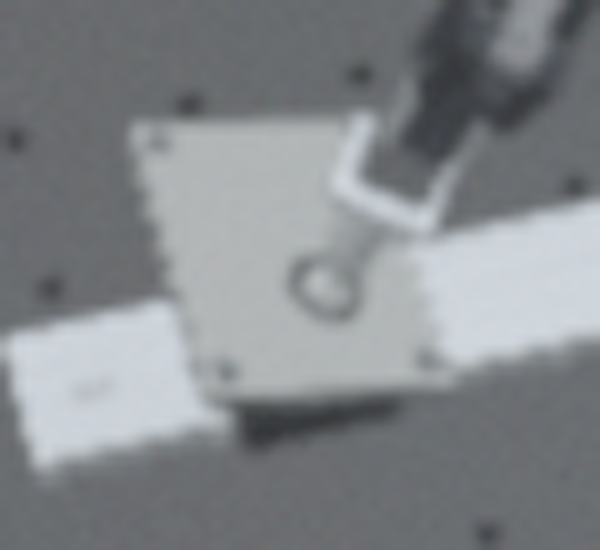

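jog_arm(commands=[[5, [0, 0, 1.3], [0, 0, 0]], [5, [0, 0, 1.2], [0, 0, 0]], [5, [0, 0, 0], [0, 0, 0]], [5, [0, 0, 0], [0, 0, 0]], [5, [0, 0, 0], [0, 0, 0]], [5, [0, 0, 0], [0, 0, 0]]])

```text
time: 17.25
eef_pos: [0.6482, -0.0572, 0.1329]
orientation: [0.155, 0.854, 0.49, -0.08]
ft_force: [-0.8, 0.2, 3.1]
grip_width: 0.227
```

```bash
python3 rep.py .0; python3 - <<'E'
from h import *
F=[]
for i in range(10):
    im=read_camera('wrist' if i<9 else 'scene');o=observe();F.append(o['ft_force'])
print(np.mean(F,0), np.mean(F,0)@[-.0119,.3418,.9397],o['eef_pos'],o['time'])
cv2.imwrite('pics/s14.png',cv2.resize(im[160:260,230:370],None,fx=5,fy=5,interpolation=cv2.INTER_CUBIC))
E
```

```text
17.25 [ 0.6482 -0.0572  0.1329] [-0.8317  0.2259  3.119 ] 0.22661992916205523 F.n 3.018032754143863
angle err deg 0.20400770392323303 rotvec tool [ 0.1823 -0.0916 -0.    ]
tip [ 0.6495 -0.0864  0.0525] tip-spot along n -8.02014811977173 shift tool mm [-0.6572  0.8992 -8.0189]
[-0.55335871  1.08385711  2.92030073] 3.1212539280750278 [ 0.64814015 -0.05715339  0.13278197] 17.75
```

View pics/s14.png

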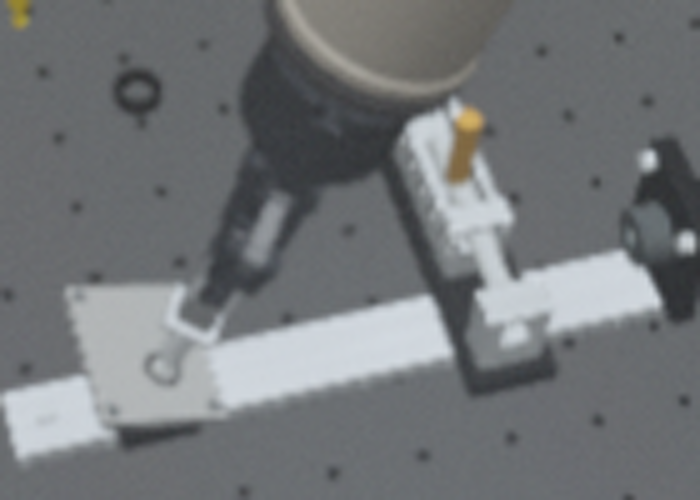

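```bash
python3 -c "
from station import *
print(finish_job())"
```

```text
the job is handed in; nothing more can be done
None
```

I shut the gate bolt, took the grey probe from its stand, and handed the job in at about 17.8 s of the 48 s. The arm was still holding the probe pressed on the ring.

**Bolt:** The knob moved about 40 mm, from x 0.531 to 0.571, not the full 55 mm. It then stopped hard twice, at just over 50 N each time, against a sliding friction of about 2 N. I take this to mean it started about 15 mm along its travel. The pictures put the rod tip about 14 mm inside the keeper. I could not read the joint itself, so "home" rests on that stop and the pictures. The knob had not moved in the last picture.

**Probe:** The grip stayed steady at about 19 mm opening. The probe came clear of the stand, and its tip showed where I had calculated.

**On the plate, by last readings:**

| Check | Estimate | Allowed |
|---|---|---|
| Axis to plate normal (assuming the stated 20° tilt) | about 0.2° | 8° |
| Tip to ring centre | within about 1–2 mm | 7 mm |
| Force on the plate (after allowing for the probe's weight) | about 4.3 N | 0.8–9 N |
| Sprung tip pushed in, from travel since contact | about 6 mm | 3–9.5 mm |
| Sprung tip pushed in, from the force | about 6.5 mm | 3–9.5 mm |

**Disagreements:** The wrist camera placed the ring about 2 mm from where the scene and top cameras did, so I split the difference and corrected from the close-up view. Contact also came about 2 mm deeper along the normal than I had measured, so I set the depth from the felt contact instead.

I did not run a separate final check on the bystanders. I felt no contact with them, and the last pictures show nothing out of place.

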